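# Lock the push-and-turn safety cap onto the solvent canister

### The arm

A 6-joint arm with a two-finger parallel gripper is mounted at the origin on the work surface. World frame = base frame: x ahead of the robot, y to its left, z up, the work surface at z = 0. Lengths are in m, angles in degrees, forces in N, time in s.
With the tool pointing down it reaches from about 0.425 to 0.95 m from the base axis. Payload 14.7 kg.
Tool frame: the origin (TCP) lies at the very end of the fingers, on their centre line; the grasp point (between the pads) lies 19 mm behind it; z points along the fingers, x is the direction in which the jaws open and shut, and the axes are right-handed (so a half turn about z gives the same grasp; the last joint's range is limited). The gripper opens to 85 mm and grips with 20 to 120 N. Pads are 22 mm wide; open, the fingers measure 114 mm over their backs; the gripper's body (76 mm by 85 mm) begins 54 mm behind the grasp point. The pads swing forward as they close: fully open they stand 13 mm farther back than shut.
Start: joints at [61.673, 27.513, 91.461, -0, 61.026, -2.67], TCP at [0.281, 0.586, 0.231] pointing down, gripper open.
Joint ranges: [-157.49, 157.49], [-46.99, 117.5], [13.45, 153.17], [-89.5, 269.5], [5.16, 153.95], [-167.48, 167.48]. Speed limits (degrees/s): [108.29, 108.29, 136.94, 172.46, 172.46, 172.46].

### API

Orientations are given as [roll, pitch, yaw] about the fixed x, y, z axes, in that order (R = Rz(yaw) Ry(pitch) Rx(roll)).
In Python, from cell import r gives the robot as it stands.
- The arm moves only by the shell command python3 -m pendant 'ROWS' [OPENING] [FORCE]. ROWS is JSON, a list of rows, each an object of numbers: "dx", "dy", "dz": the shift along the tool's x, y, z in m; "spin": the turn about the tool's z in degrees. In form: [{"dx": .., "dy": .., "dz": .., "spin": ..}, ...]. A call has 1 to 20 rows; each row is the pose to reach, as a shift and turn from the pose measured when the call began, along the tool's axes at that moment; what a row does not reach only later rows make up. A row lasts 1/10 s, in which the tool goes at most 50 mm and 8.59 degrees, less where a joint would pass 70% of its speed; a pose out of reach is approached as far as the arm can. A call with a gripper value outside its range is refused whole. OPENING is the closure, from -1 (fully open) to 1 (shut), set as the call begins (- or left out, the last holds). The fingers move at their own pace and stop on an object; FORCE is the grip in N (left out, the last holds). Time passes only in rows, so rows that repeat a pose let the fingers close. It gives the time, the measured TCP pose, the force and the opening at its end, in the units of the state.
- r.state(): the state, without advancing time (a new reading comes with each control period).
- r.capture(name): name is "scene" or "top" or "wrist"; returns the picture (400x640x3 uint8, red, green, blue); there is no depth.
- r.camera_model(name): a dict with "vfov" (degrees; the focal length in pixels is half the picture's height over the tangent of half this angle, whatever the lens; pixels are square), "cx", "cy" (the principal point, pixels), "R" (3x3) and "t" (3): a world point X has camera coordinates R X + t; the wrist camera has in their place "mount" (4x4, takes a point from camera to tool coordinates, whose origin is the TCP and whose axes are the tool frame's). Camera axes: x right, y down, z forward; pixel columns grow to the right and rows downward; lengths in m; the calibration is good to about 2 mm. The wrist camera is an equidistant fisheye: a pixel r from the principal point sees the ray r / f radians off the axis. A picture is of the moment at which its call begins: read the wrist's pose just before it. camera_model takes no time and is no camera call.
- r.hand_in(): hands the job in, once; it reports no verdict.
The state is a dict: "time": time; "joint_positions": joint angles; "joint_velocities": joint speeds; "joint_efforts": joint torques, N m; "eef_pos": TCP position; "ee_rot": TCP orientation; "contact_force": force on the tool from outside, world axes, zero at the start; "wrist_torque": the same for the moment, N m; "opening": opening from 0.0 (shut) to 1.0 (fully open).
Only numpy, scipy, OpenCV 4.12 (cv2) and the standard library are available. Lean on these libraries where they do the work, as an engineer would, in place of code of your own. Each camera call takes 0.05 s, during which the arm holds its last target.

### The job

Close the solvent canister on the key-cutting bench: pick up the red winged safety cap, set it over the neck, feel for where its inner lugs drop between the neck's lugs, press it down against the spring and turn it clockwise until the lugs catch in their notches, then let go so that it stays locked down, level and fully home. Do not force it: never push or turn the cap against the canister with more than 50 N in all, and leave the other things on the bench where they are.

Things in the scene. Friction and masses are not known exactly. Their poses are not given: they have to be found in the camera images.
- cap: Red safety cap, 67 mm across, upright, loose on the bench, about 80 g. Origin: centre of the lower rim of its skirt; z up. Skirt bore 60 mm. Flat deck: top 26.5 mm, underside 22.5 mm above the origin. A white pip on the deck's edge marks +x.
- cap_wing (a point): Point on the cap's axis in its straight wing grip, 40 mm above the cap's origin, axes as the cap. The wing is 56 mm long along x, 14 mm thick along y and stands on the deck from 26.5 to 52 mm above the cap's origin. Take it across its thickness with the fingertips just above the deck.
- cap_lug (a point): Centre of the inner lug under the pip, 28 mm from the cap's axis. Three such lugs inside the skirt, at 0, +120 and -120 degrees about z from the cap's +x, each 24 degrees wide, reaching in to 25 mm from the axis, from 6 to 10 mm above the cap's origin.
- canister: Aluminium solvent canister with a yellow band, 90 mm across, fixed upright in a green cradle (base 120 x 120 x 12 mm). Origin on the bench on the canister's axis; z up; a red dash on the sloping shoulder marks +x. Locked cap: its origin 101.5 mm above this origin. Neck 47 mm across, its rim 117.5 mm up.
- neck_lugs (a point): Point on the canister's axis, 115 mm up, level with the tops of its black ring of three outward lugs, 56 mm across. Between them three gaps 35 degrees wide, nominally centred at 0, +120 and -120 degrees about z from the canister's +x, but the ring sits turned by an unmeasured angle of up to 26 degrees either way. The ring does not move.
- lug_under (a point): Point on the canister's axis, 109 mm up, level with the undersides of the lugs' lips. Going clockwise (seen from above) from a gap each lug has: lip 12 degrees wide, underside 109 mm up; notch 34 degrees wide, underside 111.5 mm up; stop wall 39 degrees wide, down to 99 mm. From the gap's centre, notch centre is at 46.5 degrees clockwise, stop is met at 51.5.
- seal_top (a point): Centre of the top of the white sprung seal disc (34 mm across) at rest, 129.5 mm up. It yields from 4 N, plus 0.8 N/mm. Cap origin above canister origin: 109 mm with lugs standing on lugs, 107 lying on the seal in the gaps, below 99 (10.5 N) to turn under the lips, 95 rigid stop on the neck; let go in the notches it rises to 101.5.
- key_brass: brass key lying flat, 60 mm long, 4 mm thick (bystander); origin under its middle
- key_steel: steel key lying flat, 60 mm long, 4 mm thick (bystander); origin under its middle
- padlock: brass padlock standing upright, 46 mm wide, 70 mm tall, steel shackle (bystander); origin at the centre of its underside
- flat_lid: plain flat grey lid, 68 mm across, 16 mm high, no wing: not the cap (bystander); origin at the centre of its underside
- lock_cylinder: brass lock cylinder standing on end, 30 mm across, 30 mm tall (bystander); origin at the centre of its underside
- screwdriver: screwdriver, 170 mm long, lying along its own x (bystander); origin under its middle
- oil_bottle: blue oil bottle with a white cap, 48 mm across, 110 mm tall (bystander); origin at the centre of its underside
There are look-alikes about, which are no part of the job. There is more than one size of the canister; the one meant has the size given above. Of the things that look like the cap, take the one that is farthest to the robot's right at the start.

How it is judged:
By the outcome, as a careful person would: the job done as asked, in the order asked, and still so for the second after the job is handed in, with the robot touching nothing.
It also fails if it takes over 72 s, if anything falls off the work surface, if the arm or the gripper's body presses on something with over 40 N, if the wrist force passes 120 N, or if a joint passes its speed limit or range.

## Working session

There is one attempt and no reset: what is moved stays moved. The work goes in short steps, Python scripts to look and compute and a shell command to move; the robot and the scene stay as the last step left them, time stands still between calls to the robot, and variables do not carry over. Pictures are saved under pics/ and viewed, and the job is handed in when it is done.

```bash
mkdir -p pics; ls; python3 - <<'E'
from cell import r
import cv2
for n in ["scene","top","wrist"]:
    s=r.state(); im=r.capture(n); cv2.imwrite(f"pics/a_{n}.png",im[:,:,::-1])
    m=r.camera_model(n); print(n,m)
print(s)
E
```

```text
pics
scene {'vfov': 51.49817797055409, 'cx': 320.6883149268112, 'cy': 195.37847350522742, 'R': array([[ 0.51857148,  0.85503186,  0.00203234],
       [ 0.49487865, -0.29820078, -0.81619325],
       [-0.69726519,  0.4242603 , -0.57777543]]), 't': array([-0.38826965, -0.1928733 ,  1.39757741])}
top {'vfov': 46.842034451520746, 'cx': 322.4892865022538, 'cy': 207.60762414180564, 'R': array([[ 0.02715359, -0.99932659,  0.02467908],
       [-0.98437225, -0.03102814, -0.1733451 ],
       [ 0.17399412, -0.01958646, -0.98455189]]), 't': array([0.04188648, 0.64328323, 1.16926171])}
wrist {'vfov': 65.70646984690485, 'cx': 323.4713648077966, 'cy': 200.84233969035836, 'mount': array([[ 9.99999383e-01, -8.34169881e-04, -7.33206954e-04,
         3.74544743e-05],
       [ 1.01148602e-03,  9.56688849e-01,  2.91110673e-01,
        -7.32076515e-02],
       [ 4.58615161e-04, -2.91111235e-01,  9.56689102e-01,
        -1.42550254e-01],
       [ 0.00000000e+00,  0.00000000e+00,  0.00000000e+00,
         1.00000000e+00]])}
{'time': 0.1, 'joint_positions': array([ 6.16722273e+01,  2.75451357e+01,  9.14896377e+01,  1.55271366e-03,
        6.10246304e+01, -2.66979191e+00]), 'joint_velocities': array([-0.03253381, -0.12998219, -0.11646624,  0.00499039, -0.0706536 ,
        0.03192709]), 'joint_efforts': array([ 2.65638315e-03, -9.52247000e+01, -4.31039751e+01,  2.63109441e-04,
        5.38696971e-03,  8.49153435e-05]), 'eef_pos': array([0.28125315, 0.58561101, 0.23075258]), 'ee_rot': array([-1.79995877e+02,  5.92760102e-02,  6.43412685e+01]), 'contact_force': array([ 0.39124845,  0.35471558, -0.07718796]), 'wrist_torque': array([-0.02143184, -0.05684579, -0.03965491]), 'opening': 1.0006651212612023}
```

View pics/a_scene.png

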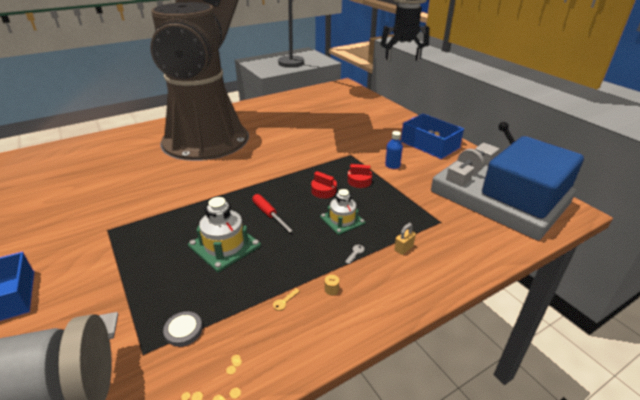

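View pics/a_top.png

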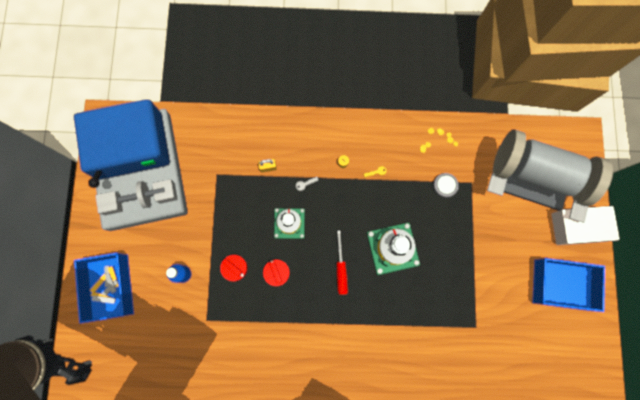

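View pics/a_wrist.png

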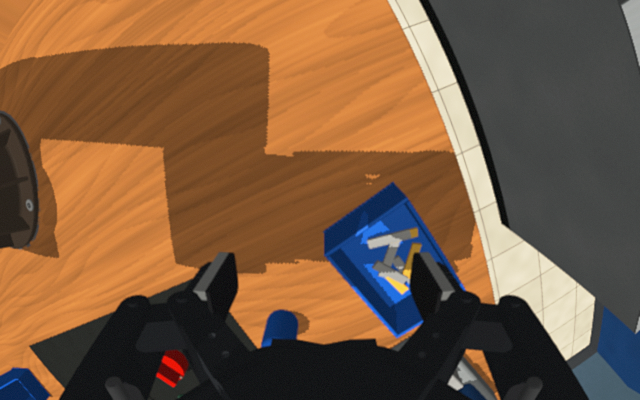

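```bash
cat > h.py <<'E'
import numpy as np, cv2
from scipy.spatial.transform import Rotation as Ro
from cell import r
def ray(name,u,v,st=None):
    m=r.camera_model(name); f=200/np.tan(np.radians(m['vfov']/2)); x,y=u-m['cx'],v-m['cy']
    if name=='wrist':
        rr=np.hypot(x,y); th=rr/f; d=np.array([np.sin(th)*x/rr,np.sin(th)*y/rr,np.cos(th)])
        T=m['mount']; R=Ro.from_euler('xyz',st['ee_rot'],degrees=True).as_matrix()
        return np.array(st['eef_pos'])+R@T[:3,3], R@T[:3,:3]@d
    d=np.array([x/f,y/f,1]); R=m['R']; return -R.T@m['t'], R.T@d
def at(name,u,v,z,st=None):
    o,d=ray(name,u,v,st); return o+d*(z-o[2])/d[2]
def proj(name,X,st=None):
    m=r.camera_model(name); f=200/np.tan(np.radians(m['vfov']/2)); X=np.array(X,float)
    if name=='wrist':
        R=Ro.from_euler('xyz',st['ee_rot'],degrees=True).as_matrix(); T=m['mount']
        p=T[:3,:3].T@(R.T@(X-st['eef_pos'])-T[:3,3]); rr=np.hypot(p[0],p[1]); th=np.arctan2(rr,p[2])
        return m['cx']+f*th*p[0]/rr, m['cy']+f*th*p[1]/rr
    p=m['R']@X+m['t']; return m['cx']+f*p[0]/p[2], m['cy']+f*p[1]/p[2]
def crop(path,u0,v0,u1,v1,k,out):
    im=cv2.imread(path)[v0:v1,u0:u1]; cv2.imwrite(out,cv2.resize(im,None,fx=k,fy=k,interpolation=cv2.INTER_CUBIC))
E
python3 - <<'E'
from h import *
crop('pics/a_top.png',210,200,330,290,6,'pics/c1.png')
crop('pics/a_top.png',350,210,440,280,8,'pics/c2.png')
for n,u,v,z in [('capL',233,268,.03),('capR',276,273,.03),('small',290,222,.06),('big',394,249,.06)]: print(n,at('top',u,v,z))
E
```

```text
capL [0.47729787 0.2916768  0.03      ]
capR [0.46741781 0.1780353  0.03      ]
small [0.59998667 0.14502408 0.06      ]
big [ 0.53714377 -0.12895008  0.06      ]
```

View pics/c1.png

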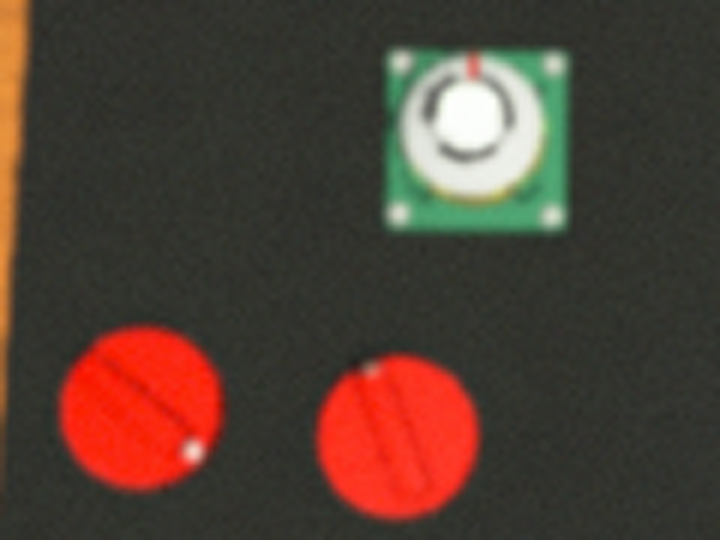

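View pics/c2.png

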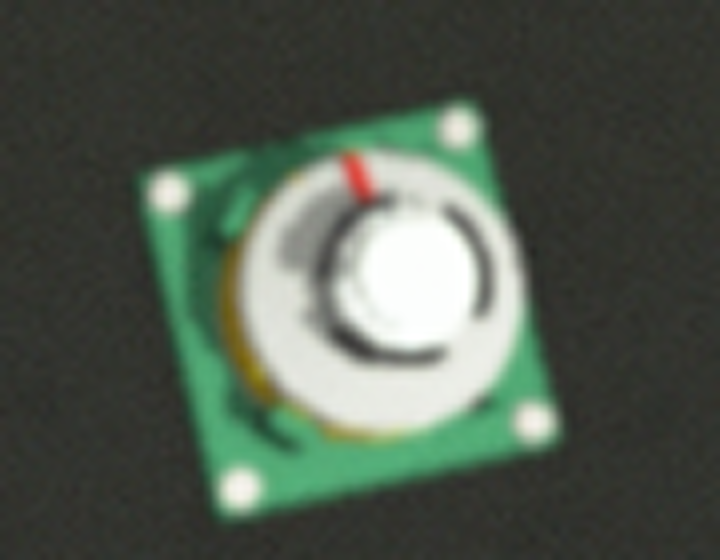

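```bash
python3 - <<'E'
from h import *
c=np.array([at('top',350+a/8,210+b/8,.012) for a,b in [(140,178),(478,100),(560,440),(222,518)]])
print(c, np.linalg.norm(c-np.roll(c,1,0),axis=1), c.mean(0))
e=c[1]-c[2]; e2=c[0]-c[3]; print('yaw',np.degrees(np.arctan2(e[1],e[0])),np.degrees(np.arctan2(e2[1],e2[0])))
print('seal',at('top',350+413/8,210+280/8,.1295))
d0=at('top',350+347/8,210+157/8,.09);d1=at('top',350+366/8,210+195/8,.1);print('dash',d0,d1)
o=at('top',276.3,272.8,.0265);p=at('top',271.8,261.5,.0275);print('cap',o,p,np.linalg.norm(p-o),np.degrees(np.arctan2(*(p-o)[[1,0]])))
q=at('top',276.3-81/6,272.8,.0265);print('rad',np.linalg.norm(q-o))
print('small',np.linalg.norm(at('top',274.4,208.5,.01)-at('top',304.8,208.5,.01)))
for u,v,z in [(324,186,.03),(360,176,.03),(222,230,.06)]: print('scene',at('scene',u,v,z))
crop('pics/a_scene.png',290,140,400,240,7,'pics/c3.png')
crop('pics/a_scene.png',170,180,290,280,6,'pics/c4.png')
E
```

```text
[[ 0.5850824  -0.06485862  0.012     ]
 [ 0.61553294 -0.18088834  0.012     ]
 [ 0.50027462 -0.20806517  0.012     ]
 [ 0.4709677  -0.09365143  0.012     ]] [0.11769108 0.11995888 0.118419   0.11810758] [ 0.54296441 -0.13686589  0.012     ]
yaw 13.267472349729314 14.160994958364123
seal [ 0.54128575 -0.13546375  0.1295    ]
dash [ 0.58410247 -0.12199595  0.09      ] [ 0.57080677 -0.12629102  0.1       ]
cap [0.46807372 0.1775324  0.0265    ] [0.49738648 0.19068715 0.0275    ] 0.03214475043876607 24.169215860616415
rad 0.03560342539923462
small 0.08340632996617862
scene [0.48944617 0.16755086 0.03      ]
scene [0.49874288 0.27915654 0.03      ]
scene [ 0.5588913  -0.13943544  0.06      ]
```

View pics/c3.png

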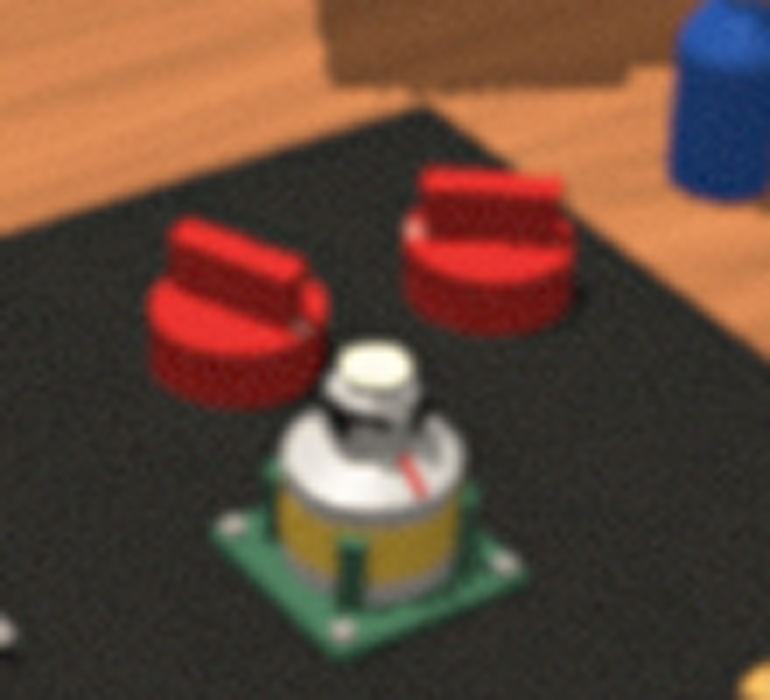

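View pics/c4.png

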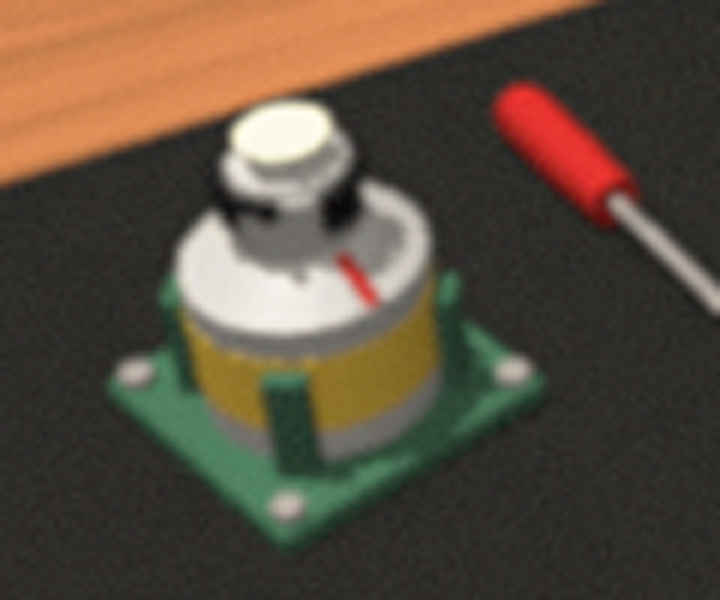

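Cap look‑alikes in the top view: red winged caps at (233,268) with y=0.29 and (276,273) with y=0.18, plus the flat grey lid at (446,185). I take (276,273), the one farthest right. For the canister, (290,222) has an 83 mm base and (394,249) a 120 mm base, so I take the second. I'm moving over the cap for a close look.

```bash
python3 -m pendant '[{"dx":-0.02,"dy":0.024,"dz":0,"spin":-3},{"dx":-0.045,"dy":0.054,"dz":0,"spin":-8},{"dx":-0.075,"dy":0.09,"dz":0,"spin":-14},{"dx":-0.105,"dy":0.126,"dz":0,"spin":-20},{"dx":-0.135,"dy":0.162,"dz":0.0,"spin":-26},{"dx":-0.165,"dy":0.198,"dz":0.01,"spin":-32},{"dx":-0.195,"dy":0.234,"dz":0.02,"spin":-38},{"dx":-0.225,"dy":0.27,"dz":0.03,"spin":-43},{"dx":-0.252,"dy":0.302,"dz":0.04,"spin":-47},{"dx":-0.272,"dy":0.326,"dz":0.045,"spin":-49},{"dx":-0.283,"dy":0.34,"dz":0.05,"spin":-50},{"dx":-0.287,"dy":0.345,"dz":0.05,"spin":-50},{"dx":-0.287,"dy":0.345,"dz":0.05,"spin":-50},{"dx":-0.287,"dy":0.345,"dz":0.05,"spin":-50}]'
python3 - <<'E'
from h import *
s=r.state(); im=r.capture('wrist'); cv2.imwrite('pics/w1.png',im[:,:,::-1]); print(s['time'],s['eef_pos'],s['ee_rot'],s['joint_velocities'])
print(proj('wrist',[.468,.1775,.0265],s))
E
```

```text
time: 1.55
eef_pos: [0.4678, 0.1782, 0.1813]
ee_rot: [-180.0, 0.0, 114.3]
contact_force: [-0.8, 0.1, -0.4]
opening: 0.999
1.55 [0.4677831  0.17816222 0.18127313] [-1.79967167e+02  2.34520853e-02  1.14326906e+02] [ 0.65722308 -0.16199922  0.05643568  0.00660246 -0.07284808 -0.21442247]
(np.float64(323.766560809512), np.float64(184.58341647510983))
```

View pics/w1.png

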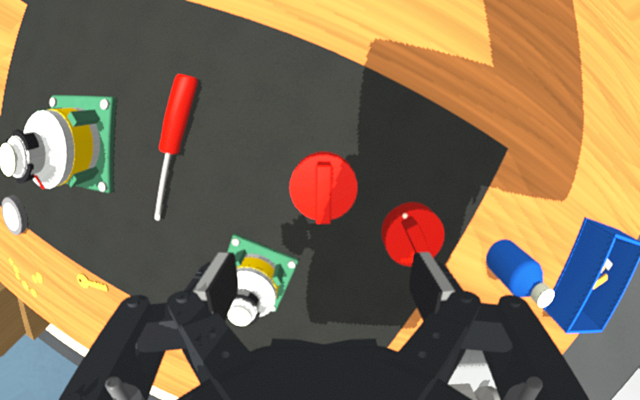

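```bash
python3 - <<'E'
from h import *
crop('pics/w1.png',270,135,380,235,7,'pics/c5.png')
E
```

```text
(no output)
```

View pics/c5.png

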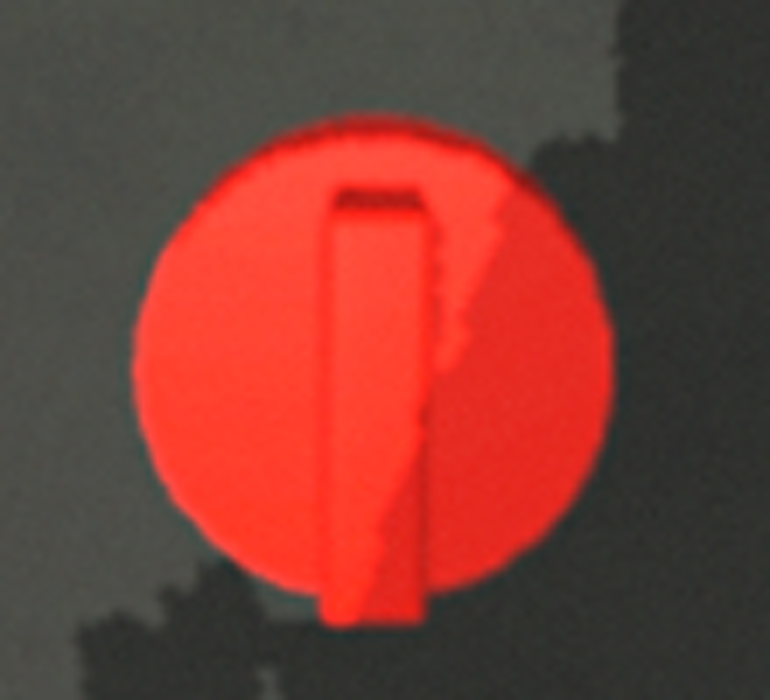

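```bash
python3 - <<'E'
from h import *
s=r.state()
a=at('wrist',270+377/7,135+212/7,.052,s);b=at('wrist',270+373.5/7,135+625/7,.052,s)
print(a,b,np.linalg.norm(a-b),(a+b)/2,np.degrees(np.arctan2(*(b-a)[[1,0]])))
l=at('wrist',270+133/7,135+365/7,.0265,s);q=at('wrist',270+612/7,135+365/7,.0265,s);t=at('wrist',270+373/7,135+597/7,.0265,s)
print(l,q,(l+q)/2,np.linalg.norm(l-q),t)
R=Ro.from_euler('xyz',s['ee_rot'],degrees=True).as_matrix()
print(R.T@((a+b)/2-s['eef_pos']))
E
```

```text
[0.44601194 0.16790845 0.052     ] [0.4973395  0.19059857 0.052     ] 0.056119153910357406 [0.47167572 0.17925351 0.052     ] 23.848546834189968
[0.48450035 0.14725821 0.0265    ] [0.456467   0.20927941 0.0265    ] [0.47048368 0.17826881 0.0265    ] 0.06806245667016063 [0.50239301 0.19276108 0.0265    ]
[-0.00079132  0.00404656  0.12926886]
```

```bash
python3 -m pendant '[{"dx":-0.001,"dy":0.0035,"dz":0.02,"spin":0.5},{"dx":-0.001,"dy":0.0035,"dz":0.05,"spin":0.5},{"dx":-0.001,"dy":0.0035,"dz":0.085,"spin":0.5},{"dx":-0.001,"dy":0.0035,"dz":0.115,"spin":0.5},{"dx":-0.001,"dy":0.0035,"dz":0.138,"spin":0.5},{"dx":-0.001,"dy":0.0035,"dz":0.148,"spin":0.5},{"dx":-0.001,"dy":0.0035,"dz":0.1515,"spin":0.5},{"dx":-0.001,"dy":0.0035,"dz":0.1515,"spin":0.5},{"dx":-0.001,"dy":0.0035,"dz":0.1515,"spin":0.5}]' -1
python3 -m pendant '[{"dz":0},{"dz":0},{"dz":0},{"dz":0},{"dz":0},{"dz":0},{"dz":0},{"dz":0},{"dz":0},{"dz":0}]' 1 100
```

```text
time: 2.5
eef_pos: [0.4719, 0.1792, 0.0308]
ee_rot: [179.9, 0.0, 113.9]
contact_force: [0.3, -0.1, 0.6]
opening: 0.999validation failed for argument at $[0]...
```

```bash
python3 -m pendant '[{"dx":0,"dy":0,"dz":0,"spin":0},{"dx":0,"dy":0,"dz":0,"spin":0},{"dx":0,"dy":0,"dz":0,"spin":0},{"dx":0,"dy":0,"dz":0,"spin":0},{"dx":0,"dy":0,"dz":0,"spin":0},{"dx":0,"dy":0,"dz":0,"spin":0},{"dx":0,"dy":0,"dz":0,"spin":0},{"dx":0,"dy":0,"dz":0,"spin":0}]' 1 100
```

```text
time: 3.3
eef_pos: [0.4719, 0.1792, 0.0311]
ee_rot: [179.9, 0.0, 113.9]
contact_force: [-2.5, -2.3, 10.6]
opening: 0.136
```

```bash
python3 -m pendant '[{"dx":0,"dy":0,"dz":-0.012,"spin":0},{"dx":0,"dy":0,"dz":-0.04,"spin":0},{"dx":0,"dy":0,"dz":-0.075,"spin":0},{"dx":-0.01,"dy":0,"dz":-0.115,"spin":0},{"dx":-0.035,"dy":0.002,"dz":-0.15,"spin":1},{"dx":-0.07,"dy":0.004,"dz":-0.175,"spin":2},{"dx":-0.11,"dy":0.006,"dz":-0.189,"spin":3},{"dx":-0.15,"dy":0.008,"dz":-0.189,"spin":4},{"dx":-0.19,"dy":0.01,"dz":-0.189,"spin":6},{"dx":-0.23,"dy":0.012,"dz":-0.189,"spin":7},{"dx":-0.265,"dy":0.013,"dz":-0.189,"spin":8},{"dx":-0.295,"dy":0.014,"dz":-0.189,"spin":9},{"dx":-0.315,"dy":0.015,"dz":-0.189,"spin":10},{"dx":-0.326,"dy":0.0155,"dz":-0.189,"spin":10},{"dx":-0.33,"dy":0.0155,"dz":-0.189,"spin":10},{"dx":-0.33,"dy":0.0155,"dz":-0.189,"spin":10},{"dx":-0.33,"dy":0.0155,"dz":-0.189,"spin":10}]' 1 100
python3 - <<'E'
from h import *
s=r.state(); im=r.capture('wrist'); cv2.imwrite('pics/w2.png',im[:,:,::-1]); print(s['time'],s['eef_pos'],s['ee_rot'],s['contact_force'],s['opening'])
crop('pics/w2.png',250,60,400,180,5,'pics/w2c.png')
E
```

```text
time: 5.0
eef_pos: [0.619, -0.1152, 0.2204]
ee_rot: [179.9, 0.0, 103.9]
contact_force: [-0.1, -0.1, -0.6]
opening: 0.138
5.0 [ 0.61899013 -0.11518381  0.22040473] [1.79944092e+02 5.89699698e-04 1.03934446e+02] [-0.13539047 -0.12742552 -0.57225546] 0.13751700806136216
```

View pics/w2.png

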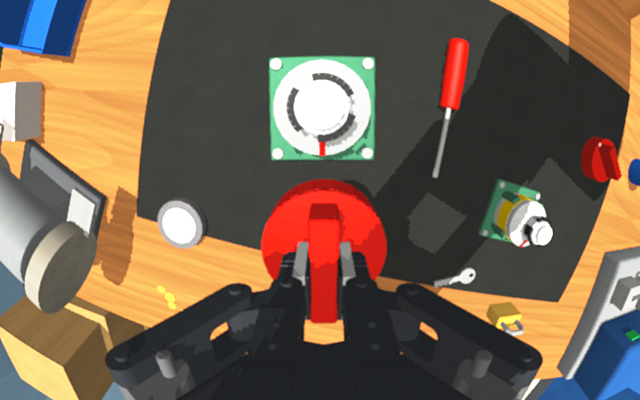

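View pics/w2c.png

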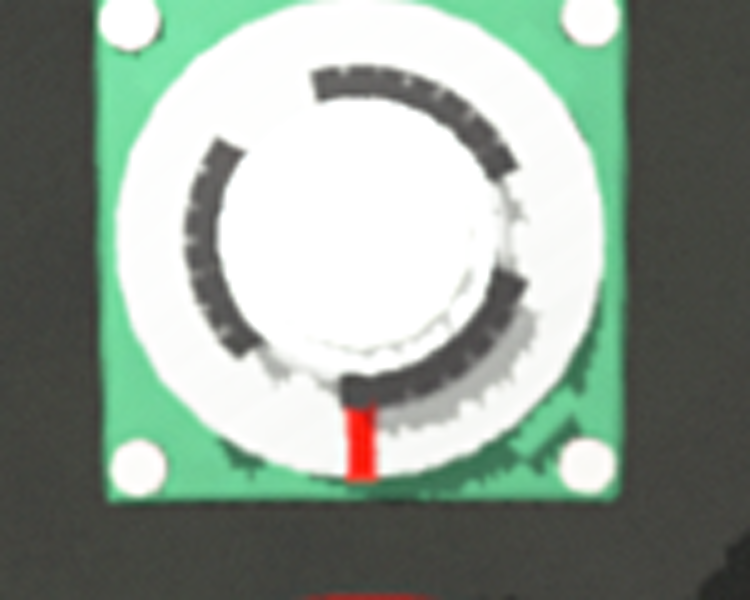

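```bash
python3 - <<'E'
from h import *
from scipy.optimize import least_squares
s=r.state()
P=lambda a,b,z=.115: at('wrist',250+a/5,60+b/5,z,s)[:2]
out=[(360,66),(430,85),(480,125),(192,185),(184,240),(195,290),(490,340),(440,380),(400,400),(311,76),(517,168),(222,138),(240,356),(525,283)]
X=np.array([P(*p) for p in out])
f=least_squares(lambda q:np.hypot(X[:,0]-q[0],X[:,1]-q[1])-q[2],[.54,-.136,.028]);print('ring',f.x,np.round(f.fun*1e3,1))
c=f.x[:2]
# shoulder, corners(12mm), dash
sc=np.array([at('wrist',250+a/5,60+b/5,.012,s)[:2] for a,b in [(130,20),(590,15),(588,465),(138,467)]]);print('screws',sc.mean(0),np.linalg.norm(sc-np.roll(sc,1,0),axis=1))
for k in (.09,.1): 
  d=at('wrist',250+361/5,60+445/5,k,s)[:2]-c; print('dash',np.degrees(np.arctan2(d[1],d[0])))
e=(sc[0]+sc[1]-sc[2]-sc[3]); print('base yaw',np.degrees(np.arctan2(-e[1],-e[0])))
for n,a,b in [('A_l',314,88),('A_r',509,175),('C_r',512,277),('C_l',342,392),('B_lo',249,350),('B_up',231,145)]:
    d=P(a,b)-c; print(n,np.hypot(*d),np.degrees(np.arctan2(d[1],d[0])))
E
```

```text
ring [ 0.54674271 -0.13556114  0.02703344] [ 0.3 -0.1 -0.6  0.4  0.4  0.1 -0.2 -0.5  0.2 -0.3  0.5 -0.4 -0.3  0.6]
screws [ 0.54656224 -0.1354051 ] [0.10281414 0.10269384 0.10338007 0.10331138]
dash 14.625482033575977
dash 14.731207519185268
base yaw 14.2398465764257
A_l 0.02476931403426222 -150.3224521649068
A_r 0.025951711277673383 126.59071900633491
C_r 0.025360526172204228 89.37391251368506
C_l 0.025142591486221874 8.339267445649751
B_lo 0.025033760530469434 -29.641945437026955
B_up 0.02476810087590765 -112.90893135693152
```

```bash
python3 - <<'E'
from h import *
crop('pics/w2.png',250,170,400,330,5,'pics/w2d.png')
s=r.state()
R=Ro.from_euler('xyz',s['ee_rot'],degrees=True).as_matrix()
# predicted deck & wing outline with cap centred at TCP
for n,p in [('deckL',(-.0335,0,.0046)),('deckR',(.0335,0,.0046)),('deckback',(0,-.0335,.0046)),('wingback',(0,-.028,-.0209)),('wingfront',(0,.028,-.0209)),('rimback',(0,-.0335,.0311))]:
    u,v=proj('wrist',s['eef_pos']+R@np.array(p),s); print(n,round((u-250)*5),round((v-170)*5))
E
```

```text
deckL 61 411
deckR 687 410
deckback 374 107
wingback 375 250
wingfront 375 773
rimback 373 47
```

View pics/w2d.png

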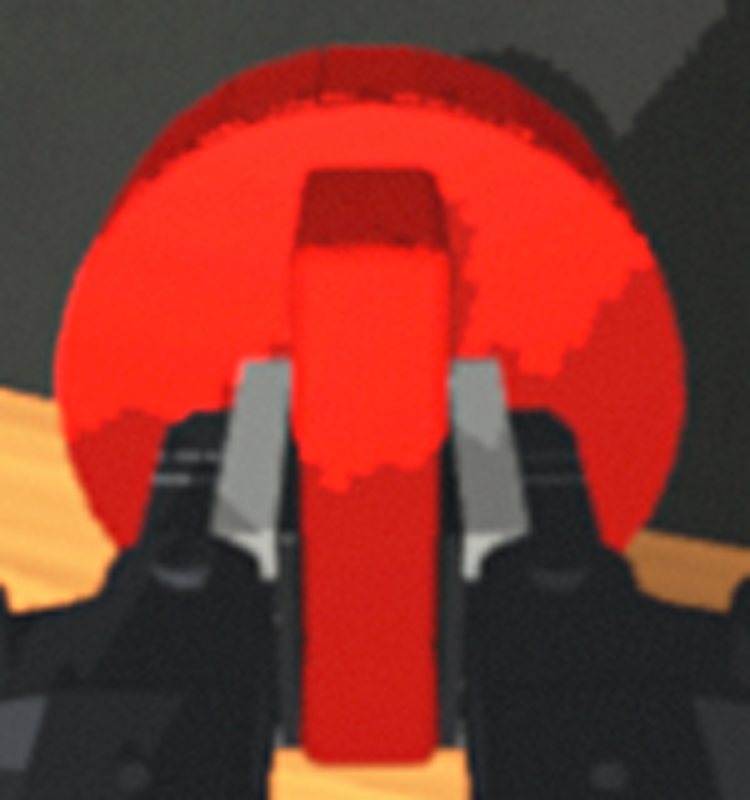

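```bash
python3 -m pendant '[{"dx":-0.008,"dy":-0.002,"dz":0.004,"spin":5},{"dx":-0.018,"dy":-0.005,"dz":0.01,"spin":12},{"dx":-0.028,"dy":-0.008,"dz":0.016,"spin":19},{"dx":-0.034,"dy":-0.009,"dz":0.02,"spin":25.3},{"dx":-0.034,"dy":-0.009,"dz":0.02,"spin":25.3},{"dx":-0.034,"dy":-0.009,"dz":0.02,"spin":25.3},{"dx":-0.034,"dy":-0.009,"dz":0.02,"spin":25.3}]'
python3 - <<'E'
from h import *
s=r.state(); im=r.capture('wrist'); cv2.imwrite('pics/w3.png',im[:,:,::-1]); print(s['time'],s['eef_pos'],s['ee_rot'],s['contact_force'],s['opening'])
crop('pics/w3.png',250,30,400,180,5,'pics/w3c.png')
E
```

```text
time: 5.75
eef_pos: [0.6186, -0.1497, 0.2008]
ee_rot: [179.9, -0.0, 78.8]
contact_force: [-0.1, -0.0, -1.4]
opening: 0.138
5.75 [ 0.6185962  -0.14967925  0.2007909 ] [ 1.79925261e+02 -2.52765730e-02  7.88321177e+01] [-0.08581089 -0.04717495 -1.42423227] 0.13759203409946513
```

View pics/w3c.png

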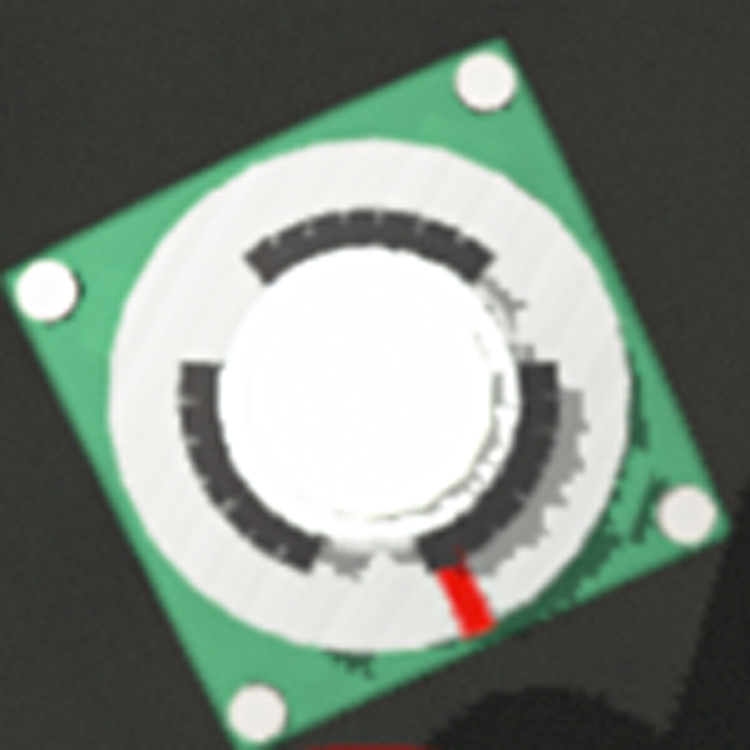

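```bash
python3 - <<'E'
from h import *
from scipy.optimize import least_squares
s=r.state()
P=lambda a,b,z=.115: at('wrist',250+a/5,30+b/5,z,s)[:2]
out=[(247,260),(300,222),(375,208),(440,220),(496,258),(180,365),(178,420),(200,500),(245,548),(307,573),(557,365),(560,400),(545,460),(505,520),(432,567)]
X=np.array([P(*p) for p in out])
f=least_squares(lambda q:np.hypot(X[:,0]-q[0],X[:,1]-q[1])-q[2],[.54,-.136,.028]);print('ring',f.x,np.round(f.fun*1e3,1))
c=f.x[:2]
sc=np.array([at('wrist',250+a/5,30+b/5,.012,s)[:2] for a,b in [(485,82),(686,515),(257,713),(47,290)]]);print('screws',sc.mean(0))
bc=np.array([at('wrist',250+a/5,30+b/5,.012,s)[:2] for a,b in [(505,38),(730,530),(245,752),(3,275)]]);print('base',bc.mean(0),np.linalg.norm(bc-np.roll(bc,1,0),axis=1))
g=[]
for n,a,b in [('TL',257,270),('TR',486,270),('RU',540,365),('RL',426,552),('LL',314,558),('LU',199,365)]:
    d=P(a,b)-c; g.append(np.degrees(np.arctan2(d[1],d[0]))); print(n,np.hypot(*d),g[-1])
print((g[1]+g[2])/2,(g[3]+g[4])/2,(g[5]+g[0])/2)
R=Ro.from_euler('xyz',s['ee_rot'],degrees=True).as_matrix()
cap=s['eef_pos']+R@np.array([-.0004,-.0005,0]); print('tool shift',R.T@np.array([c[0]-cap[0],c[1]-cap[1],0]))
E
```

```text
ring [ 0.54680179 -0.13592735  0.02780586] [-1.1 -0.2  0.2  0.5  0.1 -0.2 -0.1  0.9  0.8 -0.3  0.4  0.4 -0.1 -0.6
 -0.8]
screws [ 0.5469618  -0.13555319]
base [ 0.54653782 -0.13502244] [0.1178989  0.11696991 0.1168646  0.11729357]
TL 0.024621372391261817 -151.19446122874118
TR 0.0255809133724514 126.25699792082118
RU 0.02572436936539617 89.84000923395334
RL 0.024575541327696487 9.600873068056604
LL 0.025089868593498287 -29.251501392564098
LU 0.024883281863055537 -112.70469821933644
108.04850357738727 -9.825314162253747 -131.9495797240388
tool shift [ 7.03912927e-06 -7.26639027e-02 -1.02398659e-04]
```

```bash
python3 -m pendant '[{"dx":0,"dy":-0.015,"dz":0,"spin":0},{"dx":0,"dy":-0.037,"dz":0,"spin":0},{"dx":0,"dy":-0.058,"dz":0,"spin":0},{"dx":0,"dy":-0.069,"dz":0,"spin":0},{"dx":0,"dy":-0.0727,"dz":0.01,"spin":0},{"dx":0,"dy":-0.0727,"dz":0.025,"spin":0},{"dx":0,"dy":-0.0727,"dz":0.037,"spin":0},{"dx":0,"dy":-0.0727,"dz":0.045,"spin":0},{"dx":0,"dy":-0.0727,"dz":0.051,"spin":0},{"dx":0,"dy":-0.0727,"dz":0.056,"spin":0},{"dx":0,"dy":-0.0727,"dz":0.0585,"spin":0},{"dx":0,"dy":-0.0727,"dz":0.0585,"spin":0},{"dx":0,"dy":-0.0727,"dz":0.0585,"spin":0}]'
python3 - <<'E'
from h import *
s=r.state(); print(s['eef_pos'],s['ee_rot'],s['contact_force'],s['wrist_torque'])
im=r.capture('scene'); cv2.imwrite('pics/s2.png',im[:,:,::-1]); crop('pics/s2.png',170,160,290,270,6,'pics/s2c.png')
E
```

```text
time: 7.1
eef_pos: [0.5476, -0.1357, 0.1424]
ee_rot: [179.9, -0.0, 78.8]
contact_force: [-0.1, 1.1, -1.8]
opening: 0.138
[ 0.54759517 -0.13568257  0.14244277] [ 1.79897431e+02 -1.98663914e-02  7.88008682e+01] [-0.11759929  1.12502774 -1.77275155] [ 0.0152158  -0.00214158 -0.01846849]
```

View pics/s2c.png

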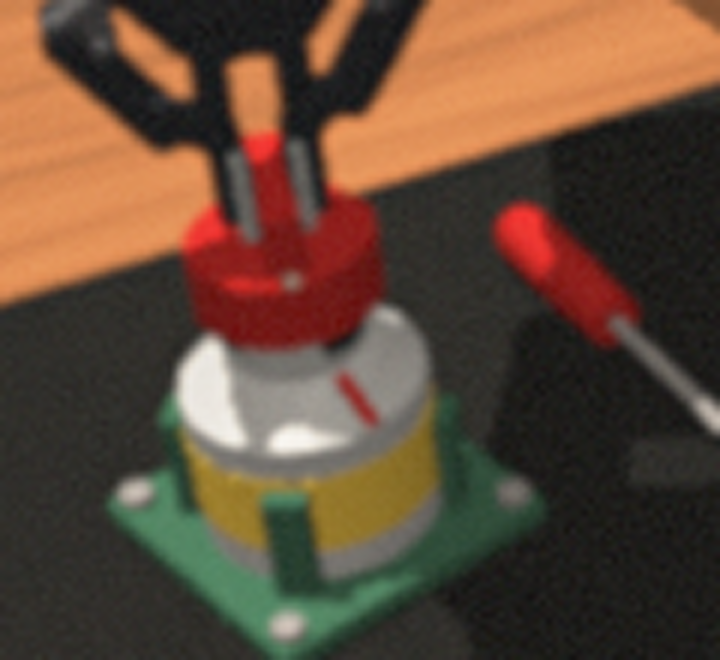

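```bash
python3 -m pendant '[{"dx":0,"dy":0,"dz":0.0015,"spin":0},{"dx":0,"dy":0,"dz":0.003,"spin":0},{"dx":0,"dy":0,"dz":0.003,"spin":0}]'; python3 -m pendant '[{"dx":0,"dy":0,"dz":0.0007,"spin":0},{"dx":0,"dy":0,"dz":0.0012,"spin":0},{"dx":0,"dy":0,"dz":0.0012,"spin":0}]'
```

```text
time: 7.45
eef_pos: [0.5476, -0.1357, 0.1394]
ee_rot: [179.9, -0.0, 78.8]
contact_force: [0.7, -0.2, -0.8]
opening: 0.144
time: 7.75
eef_pos: [0.5475, -0.1357, 0.1382]
ee_rot: [179.9, -0.0, 78.8]
contact_force: [0.8, 0.1, -0.0]
opening: 0.139
```

```bash
python3 -m pendant '[{"dx":0,"dy":0,"dz":0.0007,"spin":0},{"dx":0,"dy":0,"dz":0.0014,"spin":0},{"dx":0,"dy":0,"dz":0.002,"spin":0},{"dx":0,"dy":0,"dz":0.002,"spin":0}]'; python3 -m pendant '[{"dx":0,"dy":0,"dz":0.001,"spin":0},{"dx":0,"dy":0,"dz":0.002,"spin":0},{"dx":0,"dy":0,"dz":0.003,"spin":0},{"dx":0,"dy":0,"dz":0.003,"spin":0}]'
```

```text
time: 8.15
eef_pos: [0.5476, -0.1357, 0.1363]
ee_rot: [179.9, -0.0, 78.8]
contact_force: [-1.9, 0.7, 3.8]
opening: 0.138
time: 8.55
eef_pos: [0.5477, -0.1357, 0.1333]
ee_rot: [179.9, -0.0, 78.8]
contact_force: [-1.1, 0.1, 6.8]
opening: 0.137
```

The force trace matches the seal: about 5 N at 105 mm and 8 N at 102 mm, with nothing felt at 109. So the lugs are down in the gaps. I'm pressing on to about 97 mm.

```bash
python3 -m pendant '[{"dx":0,"dy":0,"dz":0.001,"spin":0},{"dx":0,"dy":0,"dz":0.002,"spin":0},{"dx":0,"dy":0,"dz":0.003,"spin":0},{"dx":0,"dy":0,"dz":0.003,"spin":0}]'; python3 -m pendant '[{"dx":0,"dy":0,"dz":0.001,"spin":0},{"dx":0,"dy":0,"dz":0.002,"spin":0},{"dx":0,"dy":0,"dz":0.0024,"spin":0},{"dx":0,"dy":0,"dz":0.0024,"spin":0}]'
```

```text
time: 8.95
eef_pos: [0.5477, -0.1357, 0.1303]
ee_rot: [179.9, -0.0, 78.8]
contact_force: [-2.3, -0.3, 8.6]
opening: 0.143
time: 9.35
eef_pos: [0.5478, -0.1357, 0.1282]
ee_rot: [179.9, -0.0, 78.8]
contact_force: [-3.3, -0.2, 10.0]
opening: 0.14
```

```bash
python3 -m pendant '[{"dx":0,"dy":-0.0005,"dz":0,"spin":1.5},{"dx":0,"dy":-0.0005,"dz":0,"spin":4},{"dx":0,"dy":-0.0005,"dz":0,"spin":7},{"dx":0,"dy":-0.0005,"dz":0,"spin":10},{"dx":0,"dy":-0.0005,"dz":0,"spin":12},{"dx":0,"dy":-0.0005,"dz":0,"spin":12}]'; python3 -c "
from h import *
s=r.state();print(s['eef_pos'],s['contact_force'],s['wrist_torque'])"
```

```text
time: 9.95
eef_pos: [0.5479, -0.1359, 0.1287]
ee_rot: [179.8, -0.0, 66.7]
contact_force: [-0.2, -1.2, 10.5]
opening: 0.141
[ 0.54786003 -0.13594939  0.12866287] [-0.23893893 -1.18217834 10.49616929] [-0.20499474  0.2084522  -0.07129343]
```

```bash
python3 -m pendant '[{"dx":0,"dy":0,"dz":0.0005,"spin":1.5},{"dx":0,"dy":0,"dz":0.0005,"spin":4},{"dx":0,"dy":0,"dz":0.0005,"spin":7},{"dx":0,"dy":0,"dz":0.0005,"spin":10},{"dx":0,"dy":0,"dz":0.0005,"spin":13},{"dx":0,"dy":0,"dz":0.0005,"spin":15},{"dx":0,"dy":0,"dz":0.0005,"spin":15}]'; python3 -c "
from h import *
s=r.state();print(s['eef_pos'],s['contact_force'],s['wrist_torque'])"
```

```text
time: 10.65
eef_pos: [0.5483, -0.1363, 0.1286]
ee_rot: [179.7, -0.1, 51.7]
contact_force: [-1.7, -2.6, 10.2]
opening: 0.14
[ 0.54827705 -0.13632813  0.128608  ] [-1.74171141 -2.59040494 10.17852261] [-0.40992743  0.49254562 -0.0276258 ]
```

```bash
python3 -m pendant '[{"dx":0,"dy":-0.0004,"dz":0.0005,"spin":1.5},{"dx":0,"dy":-0.0008,"dz":0.0005,"spin":4},{"dx":0,"dy":-0.0008,"dz":0.0005,"spin":7},{"dx":0,"dy":-0.0008,"dz":0.0005,"spin":10},{"dx":0,"dy":-0.0008,"dz":0.0005,"spin":13},{"dx":0,"dy":-0.0008,"dz":0.0005,"spin":15.5},{"dx":0,"dy":-0.0008,"dz":0.0005,"spin":15.5}]'; python3 -c "
from h import *
s=r.state();print(s['eef_pos'],s['contact_force'],s['wrist_torque'])"
```

```text
time: 11.35
eef_pos: [0.5479, -0.1364, 0.1285]
ee_rot: [179.7, -0.2, 36.1]
contact_force: [-2.6, -3.9, 10.4]
opening: 0.14
[ 0.54786218 -0.13635218  0.12847609] [-2.61065361 -3.94973058 10.40421892] [-0.67459075  0.70418595 -0.04177569]
```

```bash
python3 -m pendant '[{"dx":0,"dy":-0.0002,"dz":0.0003,"spin":1},{"dx":0,"dy":-0.0003,"dz":0.0003,"spin":2},{"dx":0,"dy":-0.0003,"dz":0.0003,"spin":3},{"dx":0,"dy":-0.0003,"dz":0.0003,"spin":3.8},{"dx":0,"dy":-0.0003,"dz":0.0003,"spin":3.8}]'; python3 - <<'E'
from h import *
s=r.state();print(s['eef_pos'],s['ee_rot'],s['contact_force'],s['wrist_torque'])
im=r.capture('scene'); cv2.imwrite('pics/s3.png',im[:,:,::-1]); crop('pics/s3.png',170,160,290,270,6,'pics/s3c.png')
E
```

```text
time: 11.85
eef_pos: [0.5479, -0.1366, 0.1286]
ee_rot: [179.7, -0.2, 32.2]
contact_force: [-2.2, -2.7, 10.3]
opening: 0.141
[ 0.54785627 -0.13655342  0.12855685] [179.69117913  -0.19208778  32.24395938] [-2.18595624 -2.69473663 10.25194443] [-0.47626197  0.68746026  0.06242806]
```

View pics/s3c.png

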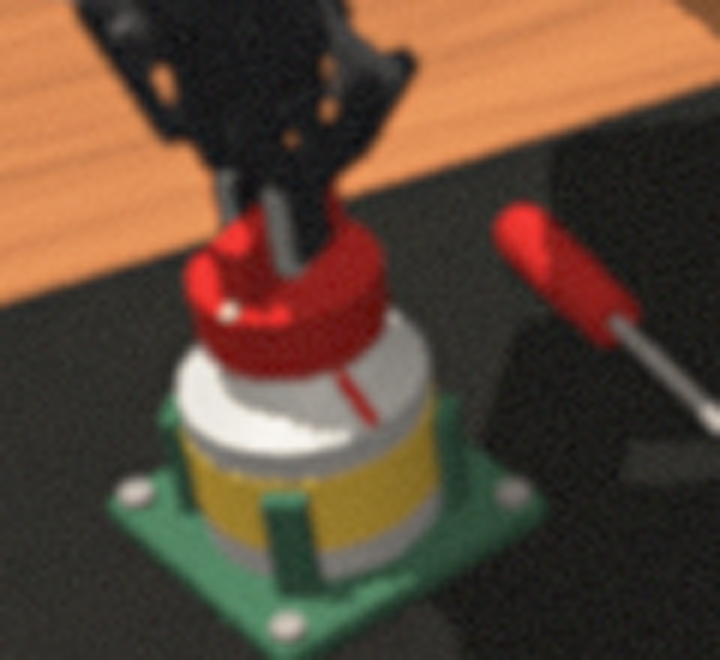

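```bash
python3 -m pendant '[{"dx":0,"dy":0,"dz":-0.001,"spin":0},{"dx":0,"dy":0,"dz":-0.002,"spin":0},{"dx":0,"dy":0,"dz":-0.003,"spin":0},{"dx":0,"dy":0,"dz":-0.0036,"spin":0},{"dx":0,"dy":0,"dz":-0.0036,"spin":0}]'; python3 -m pendant '[{"dx":0,"dy":0,"dz":-0.0005,"spin":0},{"dx":0,"dy":0,"dz":-0.0008,"spin":0},{"dx":0,"dy":0,"dz":-0.0008,"spin":0}]'
```

```text
time: 12.4
eef_pos: [0.5478, -0.1366, 0.1323]
ee_rot: [179.7, -0.2, 32.3]
contact_force: [-2.7, -0.9, 8.3]
opening: 0.138
time: 12.7
eef_pos: [0.5477, -0.1366, 0.1328]
ee_rot: [179.7, -0.2, 32.3]
contact_force: [0.7, -1.2, -2.6]
opening: 0.139
```

```bash
python3 -m pendant '[{"dx":0,"dy":0,"dz":0,"spin":0},{"dx":0,"dy":0,"dz":0,"spin":0},{"dx":0,"dy":0,"dz":0,"spin":0},{"dx":0,"dy":0,"dz":0,"spin":0},{"dx":0,"dy":0,"dz":0,"spin":0},{"dx":0,"dy":0,"dz":0,"spin":0},{"dx":0,"dy":0,"dz":0,"spin":0},{"dx":0,"dy":0,"dz":0,"spin":0}]' -1 100
python3 -m pendant '[{"dx":0,"dy":0,"dz":-0.01,"spin":0},{"dx":0,"dy":0,"dz":-0.03,"spin":0},{"dx":0,"dy":0,"dz":-0.06,"spin":0},{"dx":0,"dy":0,"dz":-0.09,"spin":0},{"dx":0,"dy":0.02,"dz":-0.11,"spin":0},{"dx":0,"dy":0.04,"dz":-0.12,"spin":0},{"dx":0,"dy":0.05,"dz":-0.12,"spin":0},{"dx":0,"dy":0.05,"dz":-0.12,"spin":0},{"dx":0,"dy":0.05,"dz":-0.12,"spin":0}]'
python3 - <<'E'
from h import *
s=r.state(); print(s['eef_pos'],s['ee_rot'])
for n in ['wrist','scene','top']:
    cv2.imwrite(f'pics/f_{n}.png',r.capture(n)[:,:,::-1])
crop('pics/f_scene.png',170,160,290,270,6,'pics/f_sc.png')
crop('pics/f_wrist.png',250,60,400,210,5,'pics/f_wc.png')
E
```

```text
time: 13.5
eef_pos: [0.5477, -0.1366, 0.1328]
ee_rot: [179.7, -0.2, 32.3]
contact_force: [0.2, -0.6, -0.5]
opening: 0.999
time: 14.4
eef_pos: [0.5729, -0.178, 0.2522]
ee_rot: [179.8, -0.1, 32.2]
contact_force: [0.4, 0.1, 0.3]
opening: 0.999
[ 0.57285107 -0.17799428  0.25216516] [ 1.79789070e+02 -1.20694575e-01  3.22483399e+01]
```

View pics/f_sc.png

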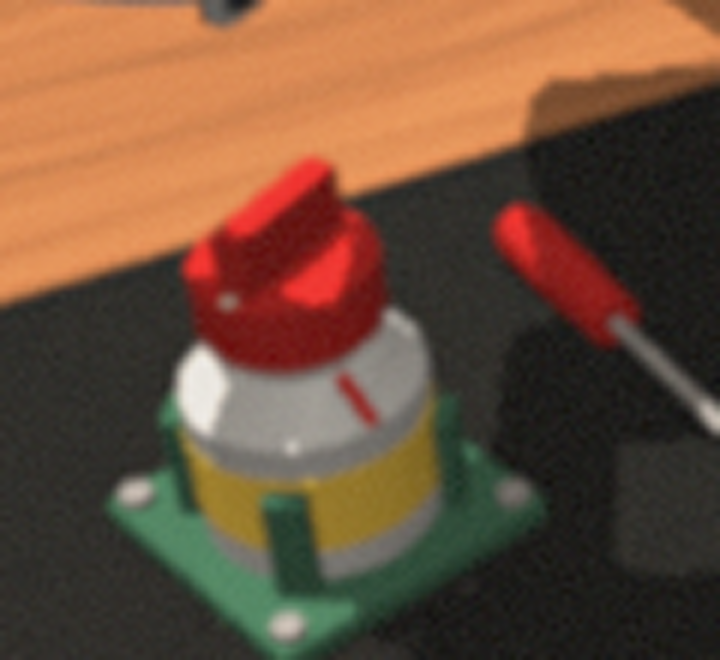

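View pics/f_wrist.png

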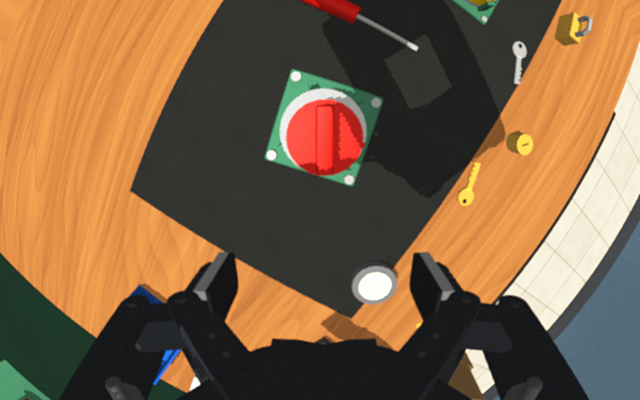

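View pics/f_top.png

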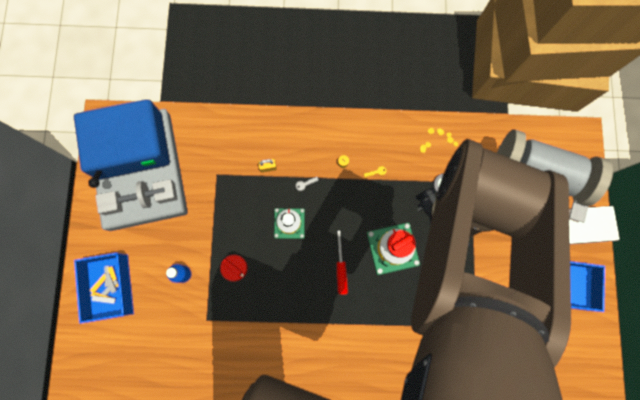

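View pics/f_wc.png

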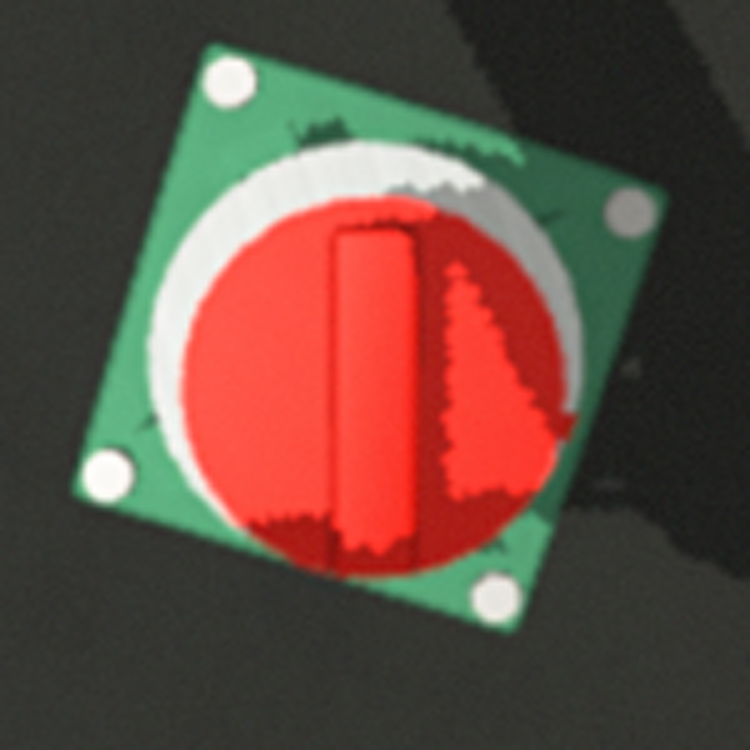

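```bash
python3 - <<'E'
from h import *
s=r.state()
P=lambda a,b,z: at('wrist',250+a/5,60+b/5,z,s)
a=P(376,230,.1535);b=P(374,567,.1535);print((a+b)/2,np.linalg.norm(a-b),np.degrees(np.arctan2(*(b-a)[[1,0]])))
l,q=P(182,395,.128),P(567,395,.128); t,u=P(375,197,.128),P(375,577,.128)
print('deck',np.linalg.norm(l-q),np.linalg.norm(t-u),(l+q+t+u)/4)
c=np.array([.5467,-.1356])
# height check: predicted px of the cap's deck/rim edges in the scene crop for z=.1015
for z in (.097,.1015,.107):
  yaw=np.radians(-57.7); p=[.5467+.0318*np.cos(yaw),-.1356+.0318*np.sin(yaw),z+.0265]
  e=[.5467-.028*np.cos(yaw),-.1356-.028*np.sin(yaw),z+.052]
  for n,X in(('pip',p),('wingfar',e)):
    uu,v=proj('scene',X); print(z,n,round((uu-170)*6),round((v-160)*6))
E
```

```text
[ 0.54850311 -0.13544462  0.1535    ] 0.053251465207572124 -58.055215366370234
deck 0.0665177353539396 0.06636956906835365 [ 0.54920185 -0.13626875  0.128     ]
0.097 pip 229 309
0.097 wingfar 325 162
0.1015 pip 227 299
0.1015 wingfar 323 152
0.107 pip 224 286
0.107 wingfar 321 139
```

```bash
python3 -c "
from cell import r
print(r.hand_in(), r.state()['time'])"
```

```text
the job is handed in; nothing more can be done
the job is handed in; nothing more can be done
```

The canister is closed and the job is handed in, at about 14.6 s of the 72 s. I took the rightmost red winged cap and set it over the neck of the canister with the 120 mm base. The lugs dropped into the gaps, I pressed the cap down to about 97 mm, turned it about 46.5° clockwise, and let it rise and released it.

**Last checks that agreed**
- **Catch:** while easing up, the push fell from about 8 N to −2.6 N at a cap height of about 101.7 mm (nominal 101.5 mm), so the lugs caught in the notches.
- **Angle:** after release the cap sat 46.8° clockwise of the measured gap centre (nominal 46.5°).
- **Height:** in the scene view the pip at crop pixel (228,301) fits about 101 mm.
- **Level and bystanders:** the cap looked level in the final pictures. The bystanders I could see had not visibly moved, though the arm partly hid the flat lid in the top view.
- **Force:** readings never went above about 12 N while the cap touched the canister, but I only read them at the end of each move.

**Checks that disagreed**
- **Top camera:** its x positions came out about 4 mm short of the wrist camera's, so I used the wrist camera.
- **Final cap centre:** it measured 2 to 2.5 mm off the ring centre in x. The neck leaves about 1.5 mm of play, so I put this down to play and calibration error.
- **Wing in the final view:** its length read 53 mm instead of 56 mm, and its far end suggested a height nearer 98 mm. I relied on the pip and the force reading for the height.

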